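# Find the full pail of ornament caps by its weight and set it on the capping tray

### The job

Only one of the three closed pails hanging on the rack is still full of metal ornament caps; the other two are almost empty, and you can only tell by hefting them. Lift the full one off its hook and set it down gently, upright, on the shallow aluminium tray's floor, leaving the other two hanging on their own hooks and the rest of the table undisturbed.

Things in the scene. Friction and masses are not known exactly. Their poses are not given: they have to be found in the camera images.
- pail_a: one of three alike closed pails (white, blue lid) on the rack's left (+y) hook; 72 mm wide at foot, 89 at lid, lid top 92 mm high, 97 over the bail's feet. Origin: centre of underside; z up, y along the bail's crosspiece, x away from robot along the hook. Weighs 0.5 to 0.7 kg if full, 0.16 kg if almost empty; nothing shows outside; any of the three may be the full one
- pail_b: one of three alike closed pails (white, blue lid) on the rack's middle hook; 72 mm wide at foot, 89 at lid, lid top 92 mm high, 97 over the bail's feet. Origin: centre of underside; z up, y along the bail's crosspiece, x away from robot along the hook. Weighs 0.5 to 0.7 kg if full, 0.16 kg if almost empty; nothing shows outside; any of the three may be the full one
- pail_c: one of three alike closed pails (white, blue lid) on the rack's right (-y) hook; 72 mm wide at foot, 89 at lid, lid top 92 mm high, 97 over the bail's feet. Origin: centre of underside; z up, y along the bail's crosspiece, x away from robot along the hook. Weighs 0.5 to 0.7 kg if full, 0.16 kg if almost empty; nothing shows outside; any of the three may be the full one
- bail_a (a point): grip point of pail_a: midway between the two upright legs of its rigid steel bail, 127.5 mm above its underside, axes as the pail's. Legs 14 mm wide along x, outer faces 56 mm apart along y, straight from 22 mm below to 22 mm above this point; there a flat crosspiece (5 mm thick) rests on the hook. Pinch the legs from outside, a finger beside each; the hook stays between them
- bail_b (a point): grip point of pail_b: midway between the two upright legs of its rigid steel bail, 127.5 mm above its underside, axes as the pail's. Legs 14 mm wide along x, outer faces 56 mm apart along y, straight from 22 mm below to 22 mm above this point; there a flat crosspiece (5 mm thick) rests on the hook. Pinch the legs from outside, a finger beside each; the hook stays between them
- bail_c (a point): grip point of pail_c: midway between the two upright legs of its rigid steel bail, 127.5 mm above its underside, axes as the pail's. Legs 14 mm wide along x, outer faces 56 mm apart along y, straight from 22 mm below to 22 mm above this point; there a flat crosspiece (5 mm thick) rests on the hook. Pinch the legs from outside, a finger beside each; the hook stays between them
- rack: white tube rack, fixed to the table, 560 mm wide. Origin on the table under its hook rail; x away from the robot, y along the rail. Three steel hooks (8 mm rod) stand out 86 mm from the rail towards the robot (-x) at y = 150, 0, -150 mm; their tops are 219 mm high and their ends turn up to 231 mm, so a bail must rise 15 mm or more before it can be drawn off towards the robot
- shelf_edge (a point): middle of the front edge of the rack's wire drying shelf (with glass balls), 290 mm above the table. The shelf runs back from here 160 mm, underside 286 mm high; the edge is only 18 mm farther back than the bails (along x): the gripper body does not fit straight down over a bail. A tool tilted 26 to 40 degrees, reaching forward and down from the robot's side, does
- hook_a (a point): point on top of the hook where pail_a hangs at the start, 55 mm out from the rail, 219 mm above the table
- hook_b (a point): point on top of the hook where pail_b hangs at the start, 55 mm out from the rail, 219 mm above the table
- hook_c (a point): point on top of the hook where pail_c hangs at the start, 55 mm out from the rail, 219 mm above the table
- tray: shallow aluminium tray, fixed to the table, 165 x 165 mm outside, rim 14 mm high and 4 mm thick, floor 4 to 5 mm above the table. Origin: centre of its underside. It stands to the left or to the right in front of the rack; an egg tray of like size with glass balls (fixed, up to 90 mm high) stands on the other side
- brush_jar: a glass jar, 74 mm wide and 105 mm high, with five paint brushes standing in it up to 185 mm; bystander. Origin: centre of its underside
- paint_tub: a closed white and red paint tub, 106 mm wide, 83 mm high; bystander. Origin: centre of its underside
- pot_red: a small paint pot with red lid, 44 mm wide, 46 mm high, on the table below and between the hanging pails; bystander. Origin: centre of its underside
- pot_green: a small paint pot with green lid, 44 mm wide, 46 mm high, on the table below and between the hanging pails; bystander. Origin: centre of its underside
- glass_jar: an empty glass jar, 60 mm wide, 70 mm high, on the table in front of the rack; bystander. Origin: centre of its underside
- white_jar: a white jar with black lid, 58 mm wide, 59 mm high, on the table in front of the rack; bystander. Origin: centre of its underside
- brush: a paint brush 175 mm long lying on the table in front of the middle pail; bystander. Origin: about its middle

How it is judged:
At the end, for the whole second after the job is handed in: The full pail stands still (under 0.03 m/s) and upright (0.08 rad) on the tray floor, within 50 mm of its centre, underside below 12 mm, pressing with over 3.2 N (an empty one weighs 1.6 N). The other two hang on their own hooks (grip point within 60 mm of the hook point, 0.35 rad of upright) (((horizontal distance between pail_a and tray below 0.05 m and height (world z) of pail_a below 0.012 m and angle between pail_a's own z axis and vertical below 0.08 rad and contact force between pail_a and tray above 3.2 N and linear speed of pail_a below 0.03 m/s and distance between bail_b and hook_b below 0.06 m and angle between each of pail_b, pail_c's own z axis and vertical below 0.35 rad and distance between bail_c and hook_c below 0.06 m) or (horizontal distance between pail_b and tray below 0.05 m and height (world z) of pail_b below 0.012 m and angle between pail_b's own z axis and vertical below 0.08 rad and contact force between pail_b and tray above 3.2 N and linear speed of pail_b below 0.03 m/s and distance between bail_a and hook_a below 0.06 m and angle between each of pail_a, pail_c's own z axis and vertical below 0.35 rad and distance between bail_c and hook_c below 0.06 m) or (horizontal distance between pail_c and tray below 0.05 m and height (world z) of pail_c below 0.012 m and angle between pail_c's own z axis and vertical below 0.08 rad and contact force between pail_c and tray above 3.2 N and linear speed of pail_c below 0.03 m/s and distance between bail_a and hook_a below 0.06 m and angle between each of pail_a, pail_b's own z axis and vertical below 0.35 rad and distance between bail_b and hook_b below 0.06 m))); the robot touches nothing.
It fails at once if a pail is dropped or slammed onto the tray (arrives faster than 0.4 m/s) ((linear speed of pail_a above 0.4 m/s and height (world z) of pail_a below 0.025 m and horizontal distance between pail_a and tray below 0.09 m) or (linear speed of pail_b above 0.4 m/s and height (world z) of pail_b below 0.025 m and horizontal distance between pail_b and tray below 0.09 m) or (linear speed of pail_c above 0.4 m/s and height (world z) of pail_c below 0.025 m and horizontal distance between pail_c and tray below 0.09 m)).
It fails at once if a pail is tipped by more than 0.7 rad (angle between any of pail_a, pail_b, pail_c's own z axis and vertical above 0.7 rad).
It fails at once if a bystander on the table is moved by more than 30 mm (distance of any of brush_jar, paint_tub, pot_red, pot_green, glass_jar, white_jar, brush from where it was at the start of the episode above 0.03 m).
It fails at once if a jar or pot is knocked over (angle between any of brush_jar, paint_tub, pot_red, pot_green, glass_jar, white_jar's own z axis and vertical above 0.5 rad).
It also fails if it takes over 72 s, if anything falls off the work surface, if the arm or the gripper's body presses on something with over 40 N, if the wrist force passes 120 N, or if a joint passes its speed limit or range.

### The arm

A 6-joint arm with a two-finger parallel gripper is mounted at the origin on the work surface. World frame = base frame: x ahead of the robot, y to its left, z up, the work surface at z = 0. Lengths are in m, angles in rad, forces in N, time in s.
With the tool pointing down it reaches from about 0.35 to 0.975 m from the base axis. Payload 4.9 kg.
Tool frame: the origin (TCP) lies at the very end of the fingers, on their centre line; the grasp point (between the pads) lies ctrl.hold_point_z behind it (ctrl.hold_point_z is the distance from the TCP to the grasp point, in m); z points along the fingers, y is the line along which they close (so a half turn about z gives the same grasp; the last joint's range is limited). The gripper opens to 85 mm and grips with 20 to 120 N. Pads are 22 mm wide; open, the fingers measure 114 mm over their backs; the gripper's body (76 mm by 85 mm) begins 54 mm behind the grasp point. The pads swing forward as they close: fully open they stand 13 mm farther back than shut.
Start: joints at [1.139, 0.053, 1.613, -0, 1.476, -0.119], TCP at [0.192, 0.595, 0.192] pointing down, gripper open.
Joint ranges: [-3.01, 3.01], [-1.01, 2.22], [0.06, 2.58], [-1.02, 4.17], [0.09, 2.62], [-3.14, 3.14]. Speed limits (rad/s): [2.57, 2.57, 3.14, 3.14, 3.14, 3.14].

### API

Orientations are given as a rotation vector (axis times angle).
In Python, from station import ctrl gives the robot as it stands. The module is installed in compiled form; this text tells all that it offers.
- The arm moves only by the tool jog_arm, never from a script. Its argument "deltas" is a list of rows, each a list of 3 entries, a list of its own where there are three numbers: the closure, from -1 (fully open) to 1 (shut), then the shift along the world's x, y, z scaled (see below), then the turn, a rotation vector about the world's x, y, z scaled (see below). A call has 1 to 12 rows; each row is the pose to reach, as a shift and turn from the pose commanded when the call began, turning the shorter way round; what a row does not reach only later rows make up. The controller multiplies each number of a shift by 0.4 m and each number of a turn by 180 degrees. A row lasts 1/12 s, in which the tool goes at most 41.7 mm and 7.16 degrees, less where a joint would pass 70% of its speed; a pose out of reach is approached as far as the arm can. A call with a number of a shift or a turn outside -1 to 1 is refused whole. A call with a gripper value outside its range is refused whole. The fingers move at their own pace and stop on an object; "squeeze" is the grip in N (left out, the last holds). Time passes only in rows, so rows that repeat a pose let the fingers close. It gives the time, the measured TCP pose, the force, the opening and the grip force at its end, in the units of the state.
- ctrl.get_obs(): the state, without advancing time (a new reading comes with each control period).
- ctrl.get_image(name): name is "side" or "top"; returns the picture (480x640x3 uint8, red, green, blue); there is no depth.
- ctrl.get_calibration(name): a dict with "K" (3x3 intrinsics, pixels), "extrinsics" (4x4, takes a point from world to camera coordinates). Camera axes: x right, y down, z forward; pixel columns grow to the right and rows downward; lengths in m; the calibration is good to about 2 mm. A picture is of the moment at which its call begins. get_calibration takes no time and is no camera call.
- ctrl.finish_job(): hands the job in; it is judged then, once.
The state is a dict: "t": time; "q": joint angles; "dq": joint speeds; "effort": joint torques, N m; "tool_pos": TCP position; "tool_rot": TCP orientation; "contact_force": force on the tool from outside, world axes, zero at the start; "wrist_torque": the same for the moment, N m; "opening": finger opening in m; "grip_force": force on a finger pad.
Only numpy, scipy, OpenCV 4.12 (cv2) and the standard library are available. Lean on these libraries where they do the work, as an engineer would, in place of code of your own. Each camera call takes 0.05 s, during which the arm holds its last target. There are 200 camera calls.

## Working session

There is one attempt and no reset: what is moved stays moved. The work goes in short steps, Python scripts to look and compute and a tool call to move; the robot and the scene stay as the last step left them, time stands still between calls to the robot, and variables do not carry over. Pictures are saved under pics/ and viewed, at most 10 in all, crops included, and the job is handed in when it is done.

Besides the shell and the picture viewer there is one more tool, called after "Emit:" by a JSON object that holds its "method" and its "body", one argument or row to a line. jog_arm: Moves the arm, as the interface text tells. Its arguments: {"type":"object","properties":{"deltas":{"type":"array","items":{"type":"array"}},"squeeze":{"type":"number"}},"required":["deltas"]}

```bash
mkdir -p pics; python3 - <<'E'
from station import ctrl
import cv2
for n in("side","top"):
    cv2.imwrite(f"pics/{n}0.png",ctrl.get_image(n)[:,:,::-1]); c=ctrl.get_calibration(n); print(c)
print(ctrl.get_obs(),ctrl.hold_point_z)
E
```

```text
{'K': array([[504.4117168 ,   0.        , 318.05010526],
       [  0.        , 504.4117168 , 232.32857598],
       [  0.        ,   0.        ,   1.        ]]), 'extrinsics': array([[-0.9346845 , -0.35535689,  0.00929322,  0.48926061],
       [-0.28364584,  0.72979748, -0.62204556,  0.26267033],
       [ 0.214266  , -0.58405233, -0.78292589,  1.17133081],
       [ 0.        ,  0.        ,  0.        ,  1.        ]])}
{'K': array([[462.66275082,   0.        , 324.8264744 ],
       [  0.        , 462.66275082, 239.51171186],
       [  0.        ,   0.        ,   1.        ]]), 'extrinsics': array([[ 0.06364192, -0.99796922, -0.00267103, -0.03783014],
       [-0.97157565, -0.06134681, -0.22864237,  0.57171137],
       [ 0.22801419,  0.01714635, -0.97350682,  1.07001374],
       [ 0.        ,  0.        ,  0.        ,  1.        ]])}
{'t': 0.1, 'q': array([ 1.13899419e+00,  5.33327248e-02,  1.61414386e+00, -6.57034162e-06,
        1.47600471e+00, -1.19000037e-01]), 'dq': array([-0.00080761,  0.00038226, -0.00113702, -0.00111318, -0.00062446,
       -0.00124234]), 'effort': array([ 1.30701974e-04, -3.94907963e+01, -3.71361208e+01, -1.19750493e-04,
        3.96990072e-03, -1.27316602e-05]), 'tool_pos': array([0.19206336, 0.59409195, 0.19086773]), 'tool_rot': array([-4.89267480e-01, -3.10274498e+00,  2.85721480e-03]), 'contact_force': array([0.10064658, 0.41673247, 0.24305208]), 'wrist_torque': array([ 0.00397754, -0.10839116, -0.0208681 ]), 'grip_force': 0.0, 'opening': 0.0852329417504824} 0.0187
```

View pics/side0.png

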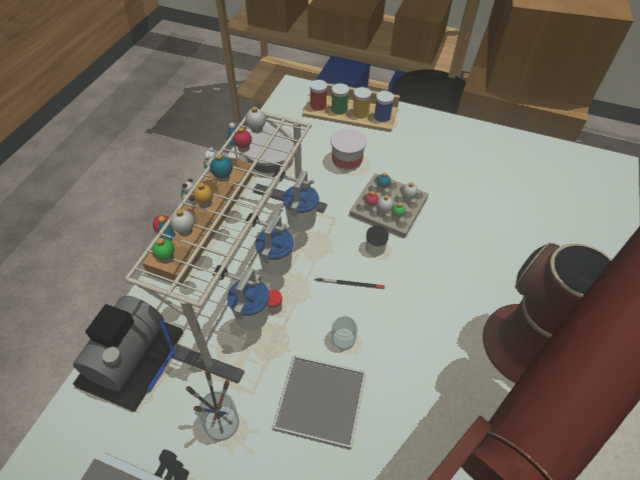

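View pics/top0.png

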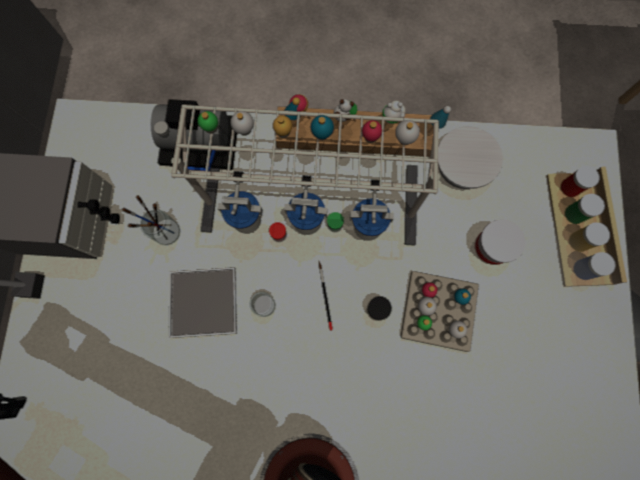

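The side view shows the pails at about (302,198), (275,243) and (249,297) and the tray at about (320,400). The top view shows lids at about (241,210), (305,211) and (371,217), and the tray at about (203,302). I'll enlarge both around the bails.

```bash
python3 - <<'E'
import cv2
t=cv2.imread("pics/top0.png"); s=cv2.imread("pics/side0.png")
cv2.imwrite("pics/tc.png",cv2.resize(t[165:265,200:400],(800,400),interpolation=cv2.INTER_CUBIC))
cv2.imwrite("pics/sc.png",cv2.resize(s[170:340,210:350],None,fx=3.5,fy=3.5,interpolation=cv2.INTER_CUBIC))
E
```

```text
(no output)
```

View pics/tc.png

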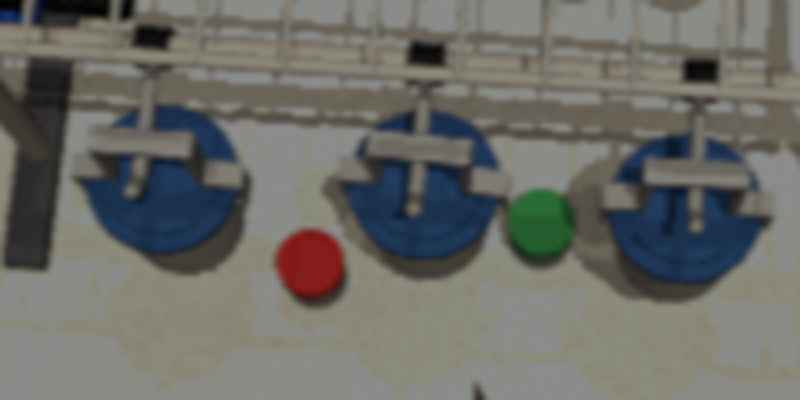

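View pics/sc.png

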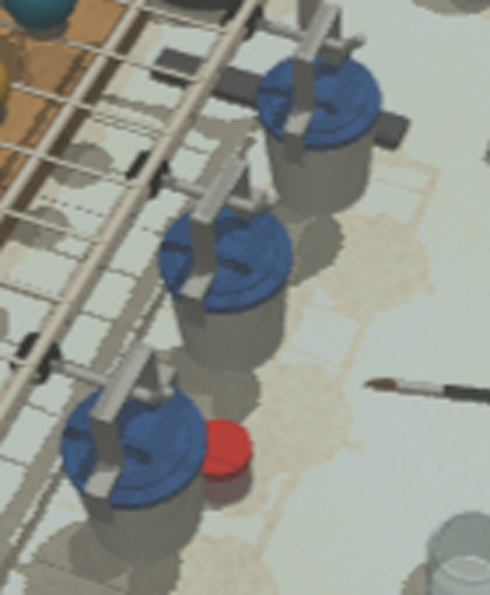

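The top crop shows the crosspiece centres at crop (140,142), (420,151) and (696,175), and the hook tips at (131,190), (413,210) and (695,228). The side crop shows the same crosspieces from the +y side. Next I'll turn these pixels into positions.

```bash
cat > h.py <<'E'
import numpy as np
from station import ctrl
def back(n,u,v,z):
    c=ctrl.get_calibration(n);E=c["extrinsics"];R=E[:3,:3];o=-R.T@E[:3,3]
    d=R.T@np.linalg.solve(c["K"],[u,v,1]);return o+d*(z-o[2])/d[2]
def proj(n,p):
    c=ctrl.get_calibration(n);E=c["extrinsics"];q=c["K"]@(E[:3,:3]@p+E[:3,3]);return q[:2]/q[2]
E
python3 - <<'E'
from h import *
np.set_printoptions(precision=4,suppress=True)
P=[]
for n,u,v in(("a",140,142),("b",420,151),("c",696,175)):
    p=back("top",200+u/4,165+v/4,.224);P.append(p);print(n,p)
d=P[0]-P[2];print("yaw deg",np.degrees(np.arctan2(-d[0],d[1])),np.linalg.norm(d))
for p in P:
    q=proj("side",p);print("side crop px",(q-[210,170])*3.5)
for n,u,v in(("tipa",131,190),("tipb",413,210),("tipc",695,228)): print(n,back("top",200+u/4,165+v/4,.231))
print("tray",[back("top",*c,.014)[:2] for c in((169,271),(236,267),(237,334),(170,337))],back("side",320,400,.008))
for n,u,v,z in(("glass",263,304,.07),("white",379,308,.059),("red",277.5,231,.046),("green",335,221,.046),("shelfL",173,177,.29),("shelfR",437,190,.29),("jarb",165,228,.105),("brushtip",145,197,.185),("bru1",320,262,.01),("bru2",331,328,.01)):
    print(n,back("top",u,v,z))
E
```

```text
a [0.6098 0.1938 0.224 ]
b [0.6142 0.0433 0.224 ]
c [ 0.61  -0.105  0.224]
yaw deg 0.05179022763378664 0.2987769498278613
side crop px [121.2488 378.1072]
side crop px [221.0512 187.2626]
side crop px [316.4091  30.4503]
tipa [0.5808 0.1941 0.231 ]
tipb [0.5792 0.0441 0.231 ]
tipc [ 0.5787 -0.105   0.231 ]
tray [array([0.4785, 0.3882]), array([0.4995, 0.2198]), array([0.3338, 0.1994]), array([0.3162, 0.3627])] [0.4064 0.2963 0.008 ]
glass [0.4061 0.1347 0.07  ]
white [ 0.4151 -0.1412  0.059 ]
red [0.5921 0.1189 0.046 ]
green [ 0.6272 -0.0238  0.046 ]
shelfL [0.6309 0.3096 0.29  ]
shelfR [ 0.6366 -0.2238  0.29  ]
jarb [0.568  0.3801 0.105 ]
brushtip [0.6175 0.4051 0.185 ]
bru1 [0.5265 0.008  0.01  ]
bru2 [ 0.3631 -0.0301  0.01  ]
```

```bash
cat >> h.py <<'E'
from scipy.spatial.transform import Rotation as Ro
def tgt(th):
    s,c=np.sin(np.radians(th)),np.cos(np.radians(th))
    return Ro.from_matrix(np.array([[-c,0,-s],[0,1,0],[s,0,-c]]).T), np.array([s,0,-c])
def plan(cmd,R0,grip,th):
    R,z=tgt(th); tcp=np.array(grip)+ctrl.hold_point_z*z
    return tcp,(tcp-cmd)/.4,(R*R0.inv()).as_rotvec()/np.pi
E
python3 - <<'E'
from h import *
np.set_printoptions(precision=4,suppress=True)
R0=Ro.from_rotvec(ctrl.get_obs()["tool_rot"]); _,z=tgt(34)
for n,y in(("a",.194),("b",.044),("c",-.105)):
    print(n,*plan([.192,.595,.192],R0,np.array([.611,y,.197])-.1*z,34))
print(z, tgt(34)[0].as_rotvec())
E
```

```text
a [0.5655 0.194  0.2644] [ 0.9338 -1.0025  0.181 ] [-0.029  -0.1875  0.0968]
b [0.5655 0.044  0.2644] [ 0.9338 -1.3775  0.181 ] [-0.029  -0.1875  0.0968]
c [ 0.5655 -0.105   0.2644] [ 0.9338 -1.75    0.181 ] [-0.029  -0.1875  0.0968]
[ 0.5592  0.     -0.829 ] [0.     2.5482 0.    ]
```

Emit:
{"method": "jog_arm", "body": {
  "deltas": [
    [-1,[0,0,0.2],[0,0,0]],
    [-1,[0.1,-0.1,0.35],[-0.005,-0.03,0.016]],
    [-1,[0.2,-0.2,0.35],[-0.01,-0.06,0.03]],
    [-1,[0.8,-1,0.35],[-0.029,-0.1875,0.0968]],
    [-1,[0.8,-1,0.35],[-0.029,-0.1875,0.0968]],
    [-1,[0.8,-1,0.35],[-0.029,-0.1875,0.0968]],
    [-1,[0.8,-1,0.35],[-0.029,-0.1875,0.0968]],
    [-1,[0.8,-1,0.35],[-0.029,-0.1875,0.0968]],
    [-1,[0.8,-1,0.35],[-0.029,-0.1875,0.0968]],
    [-1,[0.8,-1,0.35],[-0.029,-0.1875,0.0968]],
    [-1,[0.8,-1,0.35],[-0.029,-0.1875,0.0968]],
    [-1,[0.8,-1,0.35],[-0.029,-0.1875,0.0968]]
  ]
}}

```text
t: 1.1
tool_pos: [0.4613, 0.2591, 0.3247]
tool_rot: [-0.002, 2.548, 0.003]
contact_force: [0.4, 0.7, 0.4]
opening: 0.0853
grip_force: 0.0
```

Emit:
{"method": "jog_arm", "body": {
  "deltas": [
    [-1,[0,0,0],[0,0,0]],
    [-1,[0,0,0],[0,0,0]],
    [-1,[0,0,0],[0,0,0]]
  ]
}}

```text
t: 1.35
tool_pos: [0.4607, 0.2605, 0.3243]
tool_rot: [0.0, 2.549, 0.002]
contact_force: [-0.3, -0.3, 0.5]
opening: 0.0854
grip_force: 0.0
```

Emit:
{"method": "jog_arm", "body": {
  "deltas": [
    [-1,[0.1,-0.166,-0.06],[0,0,0]],
    [-1,[0.262,-0.166,-0.15],[0,0,0]],
    [-1,[0.262,-0.166,-0.15],[0,0,0]],
    [-1,[0.262,-0.166,-0.15],[0,0,0]],
    [-1,[0.3,-0.166,-0.2],[0,0,0]],
    [-1,[0.33,-0.166,-0.25],[0,0,0]],
    [-1,[0.33,-0.166,-0.25],[0,0,0]],
    [-1,[0.33,-0.166,-0.25],[0,0,0]]
  ]
}}

```text
t: 2.02
tool_pos: [0.5913, 0.1962, 0.2221]
tool_rot: [-0.005, 2.553, 0.002]
contact_force: [0.5, 0.1, 1.3]
opening: 0.0855
grip_force: 0.0
```

```bash
python3 - <<'E'
from h import *
import cv2
o=ctrl.get_obs(); R=Ro.from_rotvec(o["tool_rot"]).as_matrix(); print(o["tool_pos"],o["tool_pos"]-.0187*R[:,2],R[:,2])
s=ctrl.get_image("side")[:,:,::-1][150:350,200:400];t=ctrl.get_image("top")[:,:,::-1][150:300,170:370]
cv2.imwrite("pics/p1.png",np.vstack([cv2.resize(s,None,fx=1.6,fy=1.6),cv2.resize(t,(320,240))]) if 0 else np.hstack([cv2.resize(s,(400,400)),cv2.resize(t,(400,300))[:,:].copy() if 0 else cv2.copyMakeBorder(cv2.resize(t,(400,300)),0,100,0,0,cv2.BORDER_CONSTANT)]))
E
```

```text
[0.59126979 0.19618255 0.22207976] [0.58088454 0.19613354 0.23763078] [ 0.55536098  0.00262046 -0.83160526]
```

View pics/p1.png

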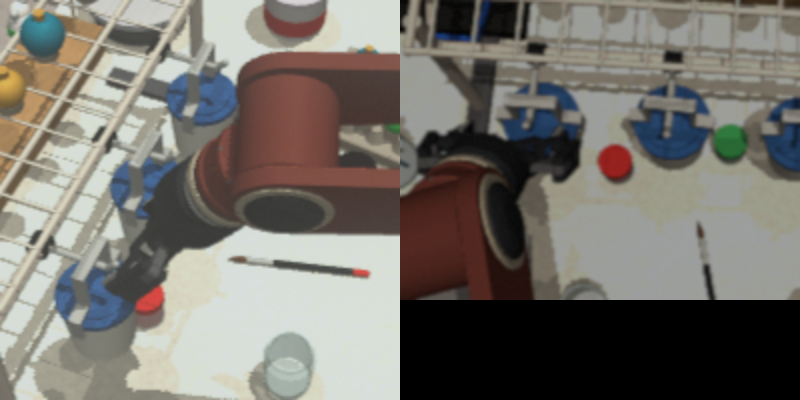

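The left panel shows the gripper just in front of the left pail's bail. In the right panel the right finger is at about (565,160), and the bail crosspiece is at about (533,103). I'll check the projection before closing in.

```bash
python3 - <<'E'
from h import *
o=ctrl.get_obs()
for dy in(-.057,-.0425,0,.057):
    p=o["tool_pos"]+[0,dy,0]; print(dy,(proj("top",p)-[170,150])*2+[400,0],(proj("side",p)-[200,150])*2)
E
```

```text
-0.057 [578.83911772 118.85324393] [127.53371702 218.52368461]
-0.0425 [565.31510934 118.03502287] [121.60332682 229.31471892]
0 [525.71496976 115.63916009] [103.64635262 261.98952081]
0.057 [472.69577624 112.43142614] [ 78.12513918 308.42833528]
```

Emit:
{"method": "jog_arm", "body": {
  "deltas": [
    [-1,[0.025,-0.005,-0.034],[0,0,0]],
    [-1,[0.05,-0.005,-0.068],[0,0,0]],
    [-1,[0.075,-0.005,-0.1],[0,0,0]],
    [-1,[0.075,-0.005,-0.1],[0,0,0]],
    [-1,[0.075,-0.005,-0.1],[0,0,0]]
  ]
}}

```text
t: 2.53
tool_pos: [0.6226, 0.193, 0.1858]
tool_rot: [-0.002, 2.547, 0.003]
contact_force: [-0.1, 0.4, -0.1]
opening: 0.0856
grip_force: 0.0
```

Emit:
{"method": "jog_arm", "body": {
  "deltas": [
    [0.2,[0,0,-0.008],[0,0,0]],
    [1,[0,0,-0.008],[0,0,0]],
    [1,[0,0,-0.008],[0,0,0]],
    [1,[0,0,-0.008],[0,0,0]],
    [1,[0,0,-0.008],[0,0,0]],
    [1,[0,0,-0.008],[0,0,0]],
    [1,[0,0,-0.008],[0,0,0]],
    [1,[0,0,-0.008],[0,0,0]]
  ],
  "squeeze": 50
}}

```text
t: 3.2
tool_pos: [0.6237, 0.196, 0.1846]
tool_rot: [0.003, 2.543, 0.015]
contact_force: [3.0, 18.1, -2.4]
opening: 0.0056
grip_force: 49.2
```

The fingers closed to 5.6 mm, so they aren't across the legs. I'll look before opening.

```bash
python3 - <<'E'
from h import *
import cv2
o=ctrl.get_obs(); print(o["tool_pos"],o["opening"],o["wrist_torque"],o["contact_force"])
s=ctrl.get_image("side")[:,:,::-1][230:340,210:320];t=ctrl.get_image("top")[:,:,::-1][170:260,190:290]
f=lambda a:cv2.resize(a,(400,400),interpolation=cv2.INTER_CUBIC)
cv2.imwrite("pics/p2.png",np.hstack([f(s),cv2.resize(t,(400,400),interpolation=cv2.INTER_CUBIC)]))
E
```

```text
[0.6236579  0.19602146 0.18455002] 0.00563225422272318 [2.43748258 0.10004105 1.331657  ] [ 3.0476286  18.07931485 -2.4405237 ]
```

View pics/p2.png

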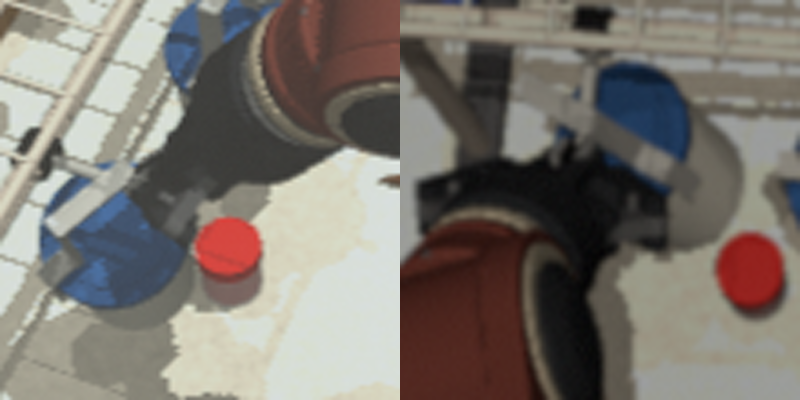

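The gripper has closed past the legs onto the hook's underside, and pail_a's bail has yawed about 25 degrees. I'll reopen slowly along the same path.

Emit:
{"method": "jog_arm", "body": {
  "deltas": [
    [0.8,[0,0,0],[0,0,0]],
    [0.6,[0,0,0],[0,0,0]],
    [0.4,[0,0,0],[0,0,0]],
    [0.2,[0,0,0],[0,0,0]],
    [0.0,[0,0,0],[0,0,0]],
    [-0.2,[0,0,0],[0,0,0]],
    [-0.4,[0,0,0],[0,0,0]],
    [-0.6,[0,0,0],[0,0,0]],
    [-0.8,[0,0,0],[0,0,0]],
    [-1,[0,0,0],[0,0,0]],
    [-1,[0,0,0],[0,0,0]],
    [-1,[0,0,0],[0,0,0]]
  ],
  "squeeze": 20
}}

```text
t: 4.3
tool_pos: [0.6229, 0.1923, 0.1817]
tool_rot: [-0.001, 2.548, 0.002]
contact_force: [0.7, 0.2, 1.2]
opening: 0.0851
grip_force: 0.0
```

```bash
cat > pic.py <<'E'
from h import *
import cv2,sys
o=ctrl.get_obs(); print(o["tool_pos"],o["opening"],o["contact_force"],o["wrist_torque"])
s=ctrl.get_image("side")[:,:,::-1][230:330,200:300];t=ctrl.get_image("top")[:,:,::-1][170:270,190:290]
f=lambda a:cv2.resize(a,(400,400),interpolation=cv2.INTER_CUBIC)
cv2.imwrite(sys.argv[1],np.hstack([f(s),f(t)]))
_,z=tgt(34)
for n,p in(("tcp",o["tool_pos"]),("bailtop",np.array([.611,.194,.224])),("grip",o["tool_pos"]-.0187*z)):
    print(n,(proj("side",p)-[200,230])*4,(proj("top",p)-[190,170])*4+[400,0])
E
python3 pic.py pics/p3.png
```

```text
[0.62293267 0.19225972 0.18165943] 0.08506110471668288 [0.68024145 0.18628882 1.17185913] [-0.02890399  0.2312197   0.02686695]
tcp [165.56868429 226.94571439] [599.75588825 123.28659235]
bailtop [176.21346977 191.66755078] [579.91014043 119.81438145]
grip [180.62998347 216.96057583] [592.66260308 132.62763614]
```

View pics/p3.png

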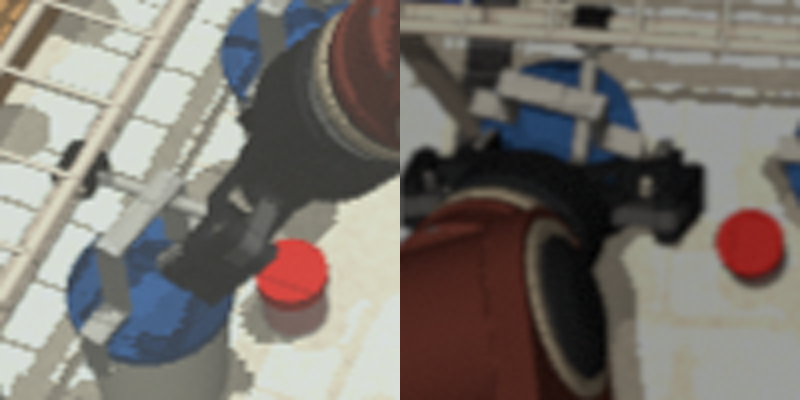

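The side panel shows the +y fingertip edge from about (165,275) to (215,300), short of where I predicted it. The top panel shows the bail now centred at about (553,93), pushed back and yawed. I'll locate the fingertip and the bail properly.

```bash
python3 - <<'E'
from h import *
np.set_printoptions(precision=4,suppress=True)
def rayy(n,u,v,y):
    c=ctrl.get_calibration(n);E=c["extrinsics"];R=E[:3,:3];o=-R.T@E[:3,3]
    d=R.T@np.linalg.solve(c["K"],[u,v,1]);return o+d*(y-o[1])/d[1]
for y in(.235,.241,.249): print("side tip",rayy("side",247.5,301.75,y))
for z in(.18,.19,.2,.21): print("top tip",back("top",261.3,207.5,z))
# bail now: top ends, side ends
T=lambda u,v:back("top",190+(u-400)/4,170+v/4,.224)
S=lambda u,v:back("side",200+u/4,230+v/4,.224)
print("bail top", T(507,83),T(600,105), "side",S(113,247),S(173,182))
print("hook", T(588,60),T(580,150))
E
```

```text
side tip [0.5849 0.235  0.2113]
side tip [0.5807 0.241  0.2234]
side tip [0.5751 0.249  0.2394]
top tip [0.6109 0.1432 0.18  ]
top tip [0.6079 0.1415 0.19  ]
top tip [0.6049 0.1399 0.2   ]
top tip [0.6019 0.1382 0.21  ]
bail top [0.6293 0.2356 0.224 ] [0.62   0.1841 0.224 ] side [0.6257 0.2345 0.224 ] [0.6151 0.1893 0.224 ]
hook [0.6451 0.1933 0.224 ] [0.5941 0.1921 0.224 ]
```

Emit:
{"method": "jog_arm", "body": {
  "deltas": [
    [-1,[-0.05,0,0.074],[0,0,0]],
    [-1,[-0.1,0,0.148],[0,0,0]],
    [-1,[-0.14,0,0.207],[0,0,0]],
    [-1,[-0.14,0,0.207],[0,0,0]],
    [-0.3,[-0.14,-0.09,0.207],[0,0,0]],
    [-0.3,[-0.14,-0.18,0.207],[0,0,0]],
    [-0.3,[-0.14,-0.18,0.207],[0,0,0]],
    [-0.3,[-0.14,-0.18,0.207],[0,0,0]]
  ]
}}

```text
t: 5.07
tool_pos: [0.567, 0.1184, 0.2642]
tool_rot: [0.004, 2.548, 0.001]
contact_force: [0.3, 1.1, -0.0]
opening: 0.0554
grip_force: 0.0
```

```bash
cat > pic2.py <<'E'
from h import *
import cv2,sys
o=ctrl.get_obs(); print(o["tool_pos"],o["opening"],o["tool_rot"])
R=Ro.from_rotvec(o["tool_rot"]).as_matrix(); h=o["opening"]/2
s=ctrl.get_image("side")[:,:,::-1]; t=ctrl.get_image("top")[:,:,::-1]
out=[]
for n,im,x0,y0,w in(("side",s,200,200,130),("top",t,190,160,130)):
    k=400/w; c=cv2.resize(im[y0:y0+w,x0:x0+w],(400,400),interpolation=cv2.INTER_CUBIC)
    for d in(0,-.03):
      for sg in(-h,h):
        p=proj(n,o["tool_pos"]+R@np.array([0,sg,d])); q=((p-[x0,y0])*k).astype(int); cv2.circle(c,tuple(map(int,q)),3,(0,0,255) if d==0 else (0,255,255),1)
    out.append(c)
cv2.imwrite(sys.argv[1],np.hstack(out))
E
python3 pic2.py pics/p4.png
```

```text
[0.56702611 0.11842568 0.26424638] 0.055427448451764116 [3.91276040e-03 2.54787310e+00 1.22283881e-03]
```

View pics/p4.png

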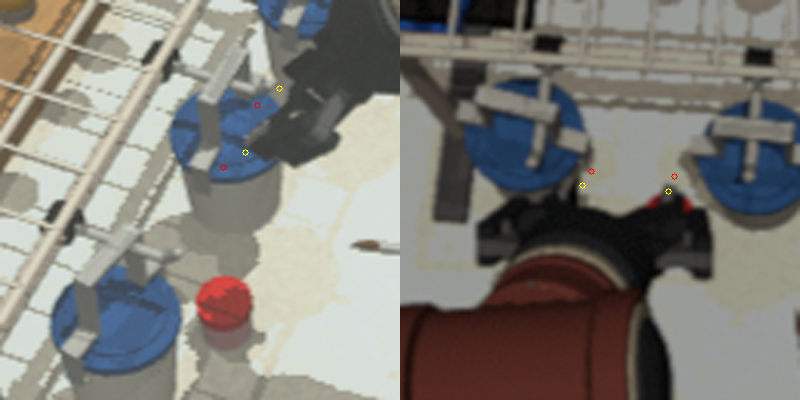

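Both panels show the real fingertips well behind the reported TCP (red markers). They sit near the yellow marks, 30 mm back. I'll read the silhouette more exactly as numbers.

```bash
python3 - <<'E'
from h import *
import cv2
o=ctrl.get_obs(); R=Ro.from_rotvec(o["tool_rot"]).as_matrix()
for n,x0,y0,w,h in(("side",268,217,44,44),("top",240,208,56,30)):
    g=cv2.cvtColor(ctrl.get_image(n),cv2.COLOR_RGB2GRAY)
    print(n,x0,y0)
    for r in range(y0,y0+h): print(r,"".join("#%+-. "[min(5,int(v)//22)] for v in g[r,x0:x0+w]))
    for sg in(-.0277,.0277,-.042,.042):
        for d in(0,-.03): print(sg,d,proj(n,o["tool_pos"]+R@np.array([0,sg,d])).round(1))
E
```

```text
side 268 217
217                              .-+++++++++++++
218             .               .-++++++++++++++
219                            .-+++++++++++++++
220            .        .    .--++++++++++++++++
221           ...           .-++++++++++++++++++
222           ...          .-+++++++++++++++++++
223          ....         .-++++++++++++++++++++
224         .....          .-+++++++++++++++++++
225         .....           .-++++++++++++++++++
226                          .-+++++++++++++-+++
227                           .-++-++++++++---++
228       .                   -++++--++++-----++
229      ....       ....     .-+-++-.-+++-------
230      ........  ....      .++-+-- .-+++------
231     ..........-.....     .++-+++-..-+++-----
232    ...------.........    -+-+++++-..----..--
233    -----------........  .-++++++++-..--...--
234 ...-----------......... -+--++++++++-......-
235 ...---------...........-+++-++-++++--.......
236 ...-----..............-+--------++---......-
237 ....--..............--++--. .-------......--
238 ....-..............----+--  -------.......-.
239 .....
[... 2610 characters left out ...]
####%-    .-
230 ##################%%++%%########################%-     .
231 #####################################%%%%########-      
232 ####################################%%%%%%#######+      
233 ##############################%#####%%%%%%%######+.     
234 ####################################%%%%%%%%#####%-     
235 ##%%################################%%%%%%%%%####%-     
236 %%%%%%%%%%###########################%%%%%++%#####-     
237 %%%%%%%%%%%%%###########################%%++%#####+     
-0.0277 0 [278.3 217.4]
-0.0277 -0.03 [276.3 222. ]
0.0277 0 [251.2 215.7]
0.0277 -0.03 [248.4 220.4]
-0.042 0 [285.3 217.8]
-0.042 -0.03 [283.5 222.5]
0.042 0 [244.3 215.3]
0.042 -0.03 [241.3 219.9]
```

```bash
python3 - <<'E'
from h import *
from scipy.optimize import least_squares as ls
o=ctrl.get_obs(); R=Ro.from_rotvec(o["tool_rot"]).as_matrix(); q=lambda n,v:proj(n,o["tool_pos"]+R@np.array(v))
for name,px in(("left",(281,249)),("right",(295,254.5))):
    for sg in(.0277,.035,.042):
        print(name,sg,(ls(lambda a:q("side",[a[0],sg,a[1]])-px,[0,0]).x*1e3).round(1))
# -y fingertip in top: col gives y; row -> line
for x in(-.011,0,.011): print("top x",x,(ls(lambda a:q("top",[x,a[0],a[1]])-[278.7,222.3],[0,0]).x*1e3).round(1),(ls(lambda a:q("top",[x,a[0],a[1]])-[246,219.3],[0,0]).x*1e3).round(1))
print(o["q"])
E
```

```text
left 0.0277 [ -0.8 -38.4]
left 0.035 [ -3.8 -49.5]
left 0.042 [ -6.7 -60.2]
right 0.0277 [ 25.3 -51.6]
right 0.035 [ 21.9 -62.5]
right 0.042 [ 18.6 -73. ]
top x -0.011 [-37.3 -62.6] [ 26.5 -56.3]
top x 0 [-33.4 -30.6] [ 32.9 -24.1]
top x 0.011 [-29.4   1.3] [39.3  8.1]
[ 0.1169664  -0.52076464  2.0649051  -0.07400787  1.0085678  -1.43530045]
```

Emit:
{"method": "jog_arm", "body": {
  "deltas": [
    [-0.3,[-0.1,0.06,0.1],[0,0,0]],
    [-0.3,[-0.2,0.12,0.2],[0,0,0]],
    [-0.3,[-0.3,0.2,0.32],[0,0,0]],
    [-0.3,[-0.3,0.2,0.32],[0,0,0]],
    [-0.3,[-0.3,0.2,0.32],[0,0,0]],
    [-0.3,[-0.3,0.2,0.32],[0,0,0]],
    [-0.3,[-0.3,0.2,0.32],[0,0,0]]
  ]
}}

```text
t: 5.85
tool_pos: [0.4466, 0.2021, 0.3942]
tool_rot: [-0.006, 2.545, 0.005]
contact_force: [0.2, 0.2, -0.3]
opening: 0.0556
grip_force: 0.0
```

```bash
python3 - <<'E'
from h import *
import cv2
o=ctrl.get_obs(); print(o["tool_pos"],o["tool_rot"]); R=Ro.from_rotvec(o["tool_rot"]).as_matrix()
out=[]
for n in("side","top"):
    im=ctrl.get_image(n)[:,:,::-1]; c0=proj(n,o["tool_pos"]-R[:,2]*.03).round().astype(int); x0,y0=c0-40
    c=cv2.resize(im[y0:y0+80,x0:x0+80],(400,400),interpolation=cv2.INTER_CUBIC)
    P=lambda v:tuple(map(int,(proj(n,o["tool_pos"]+R@np.array(v))-[x0,y0])*5))
    for sg in(-.0277,.0277):
        for d in(0,-.02,-.04): cv2.circle(c,P([0,sg,d]),2,(0,0,255) if d==0 else (0,255,255),-1)
        cv2.line(c,P([-.011,sg,0]),P([.011,sg,0]),(0,255,0),1)
    out.append(c); print(n,x0,y0)
cv2.imwrite("pics/p5.png",np.hstack(out))
E
```

```text
[0.44657889 0.20210722 0.39421434] [-0.00569511  2.54526815  0.00521174]
side 290 209
top 156 227
```

View pics/p5.png

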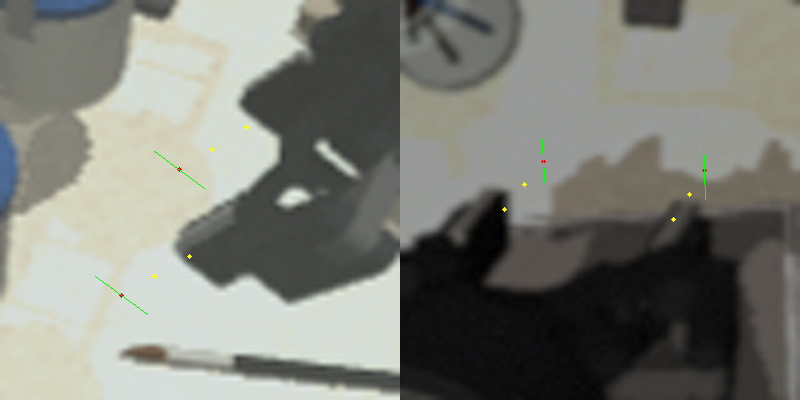

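The picture is clear in both views. At this opening the real fingertips lie about 47 mm behind the reported TCP along the tool axis: the tip edges are at about (200,266) and (260,118) in the side panel, and (493,192) and (680,203) in the top panel. So I must advance 47 mm more. I'll heft the untouched pail_b next.

Emit:
{"method": "jog_arm", "body": {
  "deltas": [
    [-1,[0.05,-0.08,0],[0,0,0]],
    [-1,[0.12,-0.16,-0.03],[0,0,0]],
    [-1,[0.18,-0.24,-0.08],[0,0,0]],
    [-1,[0.24,-0.32,-0.16],[0,0,0]],
    [-1,[0.296,-0.395,-0.24],[0,0,0]],
    [-1,[0.296,-0.395,-0.32],[0,0,0]],
    [-1,[0.296,-0.395,-0.32],[0,0,0]],
    [-1,[0.345,-0.395,-0.392],[0,0,0]],
    [-1,[0.394,-0.395,-0.464],[0,0,0]],
    [-1,[0.436,-0.395,-0.526],[0,0,0]],
    [-1,[0.436,-0.395,-0.526],[0,0,0]],
    [-1,[0.436,-0.395,-0.526],[0,0,0]]
  ]
}}

```text
t: 6.95
tool_pos: [0.62, 0.0424, 0.1785]
tool_rot: [-0.0, 2.554, 0.003]
contact_force: [-0.0, 0.2, 0.3]
opening: 0.0857
grip_force: 0.0
```

```bash
python3 - <<'E'
from h import *
o=ctrl.get_obs(); R=Ro.from_rotvec(o["tool_rot"]).as_matrix(); z=R[:,2]
print(o["tool_pos"],z,o["contact_force"]); print("to go",([.612,.044,.197]-(o["tool_pos"]-.066*z))/.4)
E
```

```text
[0.61998914 0.04236214 0.17853592] [ 0.55413     0.0022069  -0.83242722] [-0.00756331  0.18468178  0.28587708]
to go [ 0.07145859  0.00445878 -0.09119028]
```

Emit:
{"method": "jog_arm", "body": {
  "deltas": [
    [-1,[0.02,0.004,-0.027],[0,0,0]],
    [-1,[0.04,0.004,-0.053],[0,0,0]],
    [-1,[0.06,0.004,-0.08],[0,0,0]],
    [-1,[0.07,0.004,-0.091],[0,0,0]],
    [-0.8,[0.07,0.004,-0.091],[0,0,0]],
    [-0.5,[0.07,0.004,-0.091],[0,0,0]],
    [-0.5,[0.07,0.004,-0.091],[0,0,0]],
    [-0.5,[0.07,0.004,-0.091],[0,0,0]]
  ]
}}

```text
t: 7.62
tool_pos: [0.6497, 0.0439, 0.1474]
tool_rot: [-0.001, 2.546, 0.002]
contact_force: [0.4, 1.0, -0.1]
opening: 0.064
grip_force: 0.0
```

```bash
python3 - <<'E'
from h import *
import cv2
o=ctrl.get_obs(); R=Ro.from_rotvec(o["tool_rot"]).as_matrix(); z=R[:,2]
print(o["tool_pos"]-.066*z,o["contact_force"],o["opening"])
out=[]
for n,x0,y0 in(("side",240,200),("top",265,165)):
    im=ctrl.get_image(n)[:,:,::-1]
    c=cv2.resize(im[y0:y0+80,x0:x0+80],(400,400),interpolation=cv2.INTER_CUBIC)
    out.append(c)
cv2.imwrite("pics/p6.png",np.hstack(out))
E
```

```text
[0.61266564 0.04376797 0.20199965] [ 0.38129835  0.96786453 -0.10421179] 0.06398120260477892
```

View pics/p6.png

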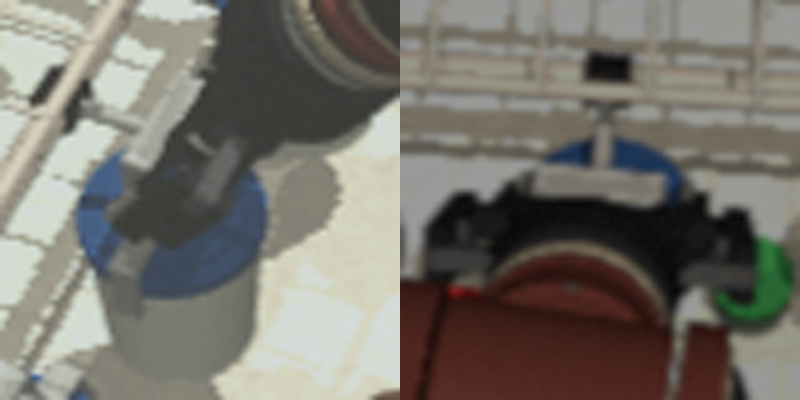

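The gripper now straddles pail_b's bail. In the side panel the finger covers the leg at about (150,210), and in the top panel the crosspiece sits centrally at about (600,182). I'll close gently.

Emit:
{"method": "jog_arm", "body": {
  "deltas": [
    [-0.42,[0,0,0],[0,0,0]],
    [-0.36,[0,0,0],[0,0,0]],
    [-0.3,[0,0,0],[0,0,0]],
    [-0.2,[0,0,0],[0,0,0]],
    [0,[0,0,0],[0,0,0]],
    [0,[0,0,0],[0,0,0]]
  ],
  "squeeze": 20
}}

```text
t: 8.22
tool_pos: [0.6496, 0.044, 0.1462]
tool_rot: [-0.001, 2.547, 0.002]
contact_force: [-1.7, 1.0, 3.3]
opening: 0.0571
grip_force: 21.4
```

Gripped, with the opening at 57 mm. Now squeeze and heft 8 mm.

Emit:
{"method": "jog_arm", "body": {
  "deltas": [
    [1,[0,0,0],[0,0,0]],
    [1,[0,0,0],[0,0,0]],
    [1,[0,0,0.007],[0,0,0]],
    [1,[0,0,0.014],[0,0,0]],
    [1,[0,0,0.02],[0,0,0]],
    [1,[0,0,0.02],[0,0,0]],
    [1,[0,0,0.02],[0,0,0]],
    [1,[0,0,0.02],[0,0,0]]
  ],
  "squeeze": 60
}}

```text
t: 8.88
tool_pos: [0.649, 0.0438, 0.1532]
tool_rot: [-0.001, 2.549, 0.002]
contact_force: [-0.7, -0.7, -1.3]
opening: 0.0555
grip_force: 62.3
```

Emit:
{"method": "jog_arm", "body": {
  "deltas": [
    [1,[0,0,0],[0,0,0]],
    [1,[0,0,0],[0,0,0]],
    [1,[0,0,0],[0,0,0]],
    [1,[0,0,0],[0,0,0]]
  ]
}}

```text
t: 9.22
tool_pos: [0.6493, 0.0439, 0.1535]
tool_rot: [-0.001, 2.548, 0.002]
contact_force: [-0.7, -0.8, -1.1]
opening: 0.0556
grip_force: 62.3
```

pail_b weighs about 1.2 N, so it's empty. I'll set it back on its hook, release it and go to pail_c.

Emit:
{"method": "jog_arm", "body": {
  "deltas": [
    [1,[0,0,-0.007],[0,0,0]],
    [1,[0,0,-0.014],[0,0,0]],
    [1,[0,0,-0.02],[0,0,0]],
    [1,[0,0,-0.021],[0,0,0]],
    [0,[0,0,-0.021],[0,0,0]],
    [-0.4,[0,0,-0.021],[0,0,0]],
    [-0.6,[0,0,-0.021],[0,0,0]],
    [-0.8,[0,0,-0.021],[0,0,0]],
    [-1,[0,0,-0.021],[0,0,0]],
    [-1,[0,0,-0.021],[0,0,0]],
    [-1,[0,0,-0.021],[0,0,0]]
  ]
}}

```text
t: 10.13
tool_pos: [0.6493, 0.0439, 0.1451]
tool_rot: [-0.001, 2.548, 0.002]
contact_force: [-0.7, 0.5, -0.5]
opening: 0.0853
grip_force: 0.0
```

Emit:
{"method": "jog_arm", "body": {
  "deltas": [
    [-1,[-0.04,0,0.06],[0,0,0]],
    [-1,[-0.08,0,0.12],[0,0,0]],
    [-1,[-0.14,0,0.207],[0,0,0]],
    [-1,[-0.21,0,0.311],[0,0,0]],
    [-1,[-0.21,0,0.311],[0,0,0]],
    [-1,[-0.21,-0.1,0.311],[0,0,0]],
    [-1,[-0.21,-0.2,0.311],[0,0,0]],
    [-1,[-0.21,-0.3,0.311],[0,0,0]],
    [-1,[-0.21,-0.372,0.311],[0,0,0]],
    [-1,[-0.21,-0.372,0.311],[0,0,0]],
    [-1,[-0.21,-0.372,0.311],[0,0,0]]
  ]
}}

```text
t: 11.05
tool_pos: [0.5651, -0.1065, 0.2693]
tool_rot: [0.004, 2.549, 0.002]
contact_force: [1.0, -0.6, -0.3]
opening: 0.0853
grip_force: 0.0
```

```bash
python3 - <<'E'
from h import *
o=ctrl.get_obs(); R=Ro.from_rotvec(o["tool_rot"]).as_matrix(); z=R[:,2]
print(o["tool_pos"],z,o["contact_force"]); print("to go",([.612,-.105,.199]-(o["tool_pos"]-.066*z))/.4)
E
```

```text
[ 0.56506635 -0.1065353   0.26930395] [ 5.58847106e-01  4.10767902e-04 -8.29270610e-01] [ 1.00125005 -0.59786054 -0.2544477 ]
to go [ 0.20954389  0.00390602 -0.31258953]
```

Emit:
{"method": "jog_arm", "body": {
  "deltas": [
    [-1,[0.05,0.004,-0.074],[0,0,0]],
    [-1,[0.1,0.004,-0.148],[0,0,0]],
    [-1,[0.14,0.004,-0.208],[0,0,0]],
    [-1,[0.17,0.004,-0.253],[0,0,0]],
    [-1,[0.19,0.004,-0.283],[0,0,0]],
    [-1,[0.21,0.004,-0.312],[0,0,0]],
    [-1,[0.21,0.004,-0.312],[0,0,0]],
    [-0.7,[0.21,0.004,-0.312],[0,0,0]],
    [-0.5,[0.21,0.004,-0.312],[0,0,0]],
    [-0.42,[0.21,0.004,-0.312],[0,0,0]],
    [-0.36,[0.21,0.004,-0.312],[0,0,0]],
    [-0.3,[0.21,0.004,-0.312],[0,0,0]]
  ],
  "squeeze": 20
}}

```text
t: 12.05
tool_pos: [0.6496, -0.1033, 0.146]
tool_rot: [-0.001, 2.546, 0.002]
contact_force: [-1.1, 0.5, 2.0]
opening: 0.0558
grip_force: 18.3
```

Emit:
{"method": "jog_arm", "body": {
  "deltas": [
    [-0.2,[0,0,0],[0,0,0]],
    [0,[0,0,0],[0,0,0]],
    [0,[0,0,0],[0,0,0]],
    [0,[0,0,0],[0,0,0]]
  ]
}}

```text
t: 12.38
tool_pos: [0.6497, -0.1034, 0.1459]
tool_rot: [-0.001, 2.547, 0.002]
contact_force: [-3.7, 2.3, 6.0]
opening: 0.0559
grip_force: 21.4
```

Emit:
{"method": "jog_arm", "body": {
  "deltas": [
    [1,[0,0,0],[0,0,0]],
    [1,[0,0,0],[0,0,0]],
    [1,[0,0,0.007],[0,0,0]],
    [1,[0,0,0.014],[0,0,0]],
    [1,[0,0,0.02],[0,0,0]],
    [1,[0,0,0.02],[0,0,0]],
    [1,[0,0,0.02],[0,0,0]],
    [1,[0,0,0.02],[0,0,0]],
    [1,[0,0,0.02],[0,0,0]]
  ],
  "squeeze": 60
}}

```text
t: 13.13
tool_pos: [0.6491, -0.1033, 0.1523]
tool_rot: [-0.001, 2.549, 0.003]
contact_force: [0.2, -0.2, -1.3]
opening: 0.0552
grip_force: 63.3
```

Emit:
{"method": "jog_arm", "body": {
  "deltas": [
    [1,[0,0,0],[0,0,0]],
    [1,[0,0,0],[0,0,0]],
    [1,[0,0,0],[0,0,0]]
  ]
}}

```text
t: 13.38
tool_pos: [0.6493, -0.1033, 0.1528]
tool_rot: [-0.001, 2.548, 0.002]
contact_force: [-0.2, -0.1, -0.8]
opening: 0.055
grip_force: 63.3
```

pail_c is also light, at about 1 N, so pail_a must be the full one. I'll release pail_c and measure pail_a again.

Emit:
{"method": "jog_arm", "body": {
  "deltas": [
    [1,[0,0,-0.007],[0,0,0]],
    [1,[0,0,-0.014],[0,0,0]],
    [1,[0,0,-0.018],[0,0,0]],
    [1,[0,0,-0.019],[0,0,0]],
    [0,[0,0,-0.019],[0,0,0]],
    [-0.4,[0,0,-0.019],[0,0,0]],
    [-0.6,[0,0,-0.019],[0,0,0]],
    [-0.8,[0,0,-0.019],[0,0,0]],
    [-1,[0,0,-0.019],[0,0,0]],
    [-1,[0,0,-0.019],[0,0,0]],
    [-1,[0,0,-0.019],[0,0,0]]
  ]
}}

```text
t: 14.3
tool_pos: [0.6493, -0.1033, 0.1452]
tool_rot: [-0.001, 2.548, 0.002]
contact_force: [0.6, 0.1, -0.5]
opening: 0.0854
grip_force: 0.0
```

Emit:
{"method": "jog_arm", "body": {
  "deltas": [
    [-1,[-0.04,0,0.06],[0,0,0]],
    [-1,[-0.08,0,0.12],[0,0,0]],
    [-1,[-0.14,0,0.207],[0,0,0]],
    [-1,[-0.21,0,0.311],[0,0,0]],
    [-1,[-0.25,0.1,0.36],[0,0,0]],
    [-1,[-0.3,0.2,0.4],[0,0,0]],
    [-1,[-0.3,0.3,0.4],[0,0,0]],
    [-1,[-0.3,0.38,0.4],[0,0,0]],
    [-1,[-0.3,0.38,0.4],[0,0,0]],
    [-1,[-0.3,0.38,0.4],[0,0,0]]
  ]
}}

```text
t: 15.13
tool_pos: [0.529, 0.0519, 0.3059]
tool_rot: [-0.009, 2.547, 0.005]
contact_force: [-0.9, -0.5, -0.2]
opening: 0.085
grip_force: 0.0
```

```bash
python3 - <<'E'
from h import *
import cv2
np.set_printoptions(precision=4,suppress=True)
o=ctrl.get_obs(); print(o["tool_pos"],o["contact_force"])
for n in("top","side"):
    im=ctrl.get_image(n); cv2.imwrite(f"pics/{n}1.png",im[:,:,::-1])
    ref=cv2.cvtColor(cv2.imread(f"pics/{n}0.png"),cv2.COLOR_BGR2GRAY)
    g=cv2.cvtColor(im,cv2.COLOR_RGB2GRAY)
    for k,p in(("a",[.611,.194]),("b",[.613,.044]),("c",[.611,-.105])):
        # template of crosspiece+lid rotated search
        c=proj(n,np.array(p+[.224]))
        best=(-1,)
        for a in np.arange(-24,25,2):
            M=cv2.getRotationMatrix2D(tuple(c),a,1); rr=cv2.warpAffine(ref,M,(640,480))
            u,v=np.round(c).astype(int); T=rr[v-6:v+7,u-15:u+16]; w=18
            r=cv2.matchTemplate(g[v-6-w:v+7+w,u-15-w:u+16+w],T,cv2.TM_CCOEFF_NORMED); _,m,_,l=cv2.minMaxLoc(r)
            if m>best[0]: best=(round(m,3),a,l[0]-w,l[1]-w)
        q=c+best[2:]; print(n,k,best,q,back(n,*q,.224))
g=cv2.cvtColor(cv2.imread("pics/top1.png"),cv2.COLOR_BGR2GRAY)
for r in range(178,225): print(r,"".join("#%+-. "[min(5,int(v)//22)] for v in g[r,205:265]))
E
```

```text
[0.529  0.0519 0.3059] [-0.8876 -0.4541 -0.1632]
top a (0.729, np.int64(-4), 0, -5) [234.9775 194.9536] [0.6222 0.1952 0.224 ]
top b (0.957, np.int64(0), 0, 0) [304.6289 203.2531] [0.613 0.044 0.224]
top c (0.988, np.int64(0), 0, 0) [374.0372 208.3255] [ 0.611 -0.105  0.224]
side a (0.664, np.int64(22), -13, 15) [231.0534 292.9169] [0.6193 0.2349 0.224 ]
side b (0.988, np.int64(0), 0, 0) [273.5181 223.8889] [0.613 0.044 0.224]
side c (0.995, np.int64(0), 0, 0) [300.0346 178.5828] [ 0.611 -0.105  0.224]
178                                                             
179   .----......                                               
180   -+++++++----.              ..                             
181  .-++++++++++.               ----.----.                     
182  -+%%%%%%%+++.                .------.                      
183 .-+%%%%%%%%%+..                .---...                      
184 .-+%%%%%%%%%+..........       ...-..    .                   
185 .+%%%%%%%%%%+..............  ..  ........                   
186 .+%%%%%%%%%%+...... .....   ...  .-------...                
187 .-%
[... 1759 characters left out ...]
++.        -++++++++--+%%++++++++%%+++++%%+----------
215 ++++++++-         .-+++%%++++%%+++++++++%+++++%%+-----------
216 ++++++++-          -+++++%+++++++++++++++++++%%+-----------.
217 ++++++++-           -++++++++++++++++++++++++%+------------.
218 ++++++++-            -++++++++++++++++++++++%+-------------.
219 ++++++++-             .-+++++++++++++++++++++--------------.
220 ++++++++.              .-+++++++++++++++%%+---------------. 
221 ++++++++.                .-+++++++++++%+++----------------. 
222 ++++++%+.                  .--++%%%%%+++------------------. 
223 ++++++%+                       --+++++-------------------.  
224 ++++++%-                         .--+-------------------.
```

Pails b and c match their starting pictures exactly. pail_a's bail is at about (0.622, 0.208), yawed about -11° and leaning slightly. I'll plan a grasp with the tool yawed -10°.

```bash
python3 - <<'E'
from h import *
np.set_printoptions(precision=4,suppress=True)
o=ctrl.get_obs(); R0=Ro.from_rotvec(o["tool_rot"])
for u,v in((227.3,193.5),(214,189.7),(239,195.8)): print(back("top",u,v,.219))
print(back("side",236.7,282.5,.219))
# side ascii
import cv2
g=cv2.cvtColor(cv2.imread("pics/side1.png"),cv2.COLOR_BGR2GRAY)
for r in range(262,318): print(r,"".join("#%+-. "[min(5,int(v)//25)] for v in g[r,212:270]))
R=Ro.from_euler("z",-10,degrees=True)*tgt(34)[0]; z=R.as_matrix()[:,2]; g=np.array([.62,.206,.197])
print(z,"turn",(R*R0.inv()).as_rotvec()/np.pi)
for b in(.15,.05,0): print(b,(g-b*z+.066*z-o["tool_pos"])/.4)
E
```

```text
[0.6261 0.2133 0.219 ]
[0.6329 0.2432 0.219 ]
[0.6225 0.1875 0.219 ]
[0.6219 0.2064 0.219 ]
262                  .                               .........
263                                                  .........
264                                                   ........
265       .--                                         ........
266      -++-                                         ........
267      ++-                                          ........
268     +++.    .+.                                    .......
269     ++-     -+-                                   ........
270    -++.    .+++                                   ........
271    -+-     ++++                                    .......
272     .     -+---.                                      ....
273          .++. ..                                    ......
274  -.      -++-                                          ...
275         .+++-...                                       ...
276         .-++.                    .                        
277          .+-                    .-.                       

[... 1966 characters left out ...]
   .-.      .------------------...---............
310             ..       -------------------..----............
311                     .------------------..----........ ....
312                     -----------------------..........  ...
313                    .----------------------...........     
314                .  .-------------.-------.............     
315                .-------------------+--.............       
316                 .-------------------...............       
317                   .--....-------..................        
[ 0.5507 -0.0971 -0.829 ] turn [-0.0003 -0.0001 -0.056 ]
0.15 [ 0.1112  0.4142 -0.0956]
0.05 [ 0.2488  0.3899 -0.3029]
0 [ 0.3177  0.3777 -0.4065]
```

Emit:
{"method": "jog_arm", "body": {
  "deltas": [
    [-1,[0.03,0.1,0],[0,0,-0.03]],
    [-1,[0.05,0.2,0],[0,0,-0.056]],
    [-1,[0.08,0.3,-0.03],[0,0,-0.056]],
    [-1,[0.11,0.414,-0.06],[0,0,-0.056]],
    [-1,[0.112,0.414,-0.096],[0,0,-0.056]],
    [-1,[0.112,0.414,-0.096],[0,0,-0.056]],
    [-1,[0.15,0.407,-0.155],[0,0,-0.056]],
    [-1,[0.2,0.398,-0.23],[0,0,-0.056]],
    [-1,[0.25,0.391,-0.303],[0,0,-0.056]],
    [-1,[0.25,0.391,-0.303],[0,0,-0.056]],
    [-1,[0.25,0.391,-0.303],[0,0,-0.056]]
  ]
}}

```text
t: 16.15
tool_pos: [0.629, 0.2013, 0.1798]
tool_rot: [0.229, 2.545, -0.072]
contact_force: [-0.1, -0.2, 0.8]
opening: 0.0856
grip_force: 0.0
```

```bash
python3 - <<'E'
from h import *
o=ctrl.get_obs(); R=Ro.from_rotvec(o["tool_rot"]).as_matrix(); z=R[:,2]
print(o["tool_pos"],z,o["contact_force"],o["wrist_torque"]); print("to go",([.621,.207,.197]-(o["tool_pos"]-.066*z))/.4)
E
```

```text
[0.62904591 0.20126196 0.17978184] [ 0.54514347 -0.10084364 -0.83225546] [-0.10757344 -0.22299604  0.84543437] [0.02335085 0.2382573  0.02643964]
to go [ 0.0698339  -0.00229411 -0.09427675]
```

Emit:
{"method": "jog_arm", "body": {
  "deltas": [
    [-1,[0.02,-0.001,-0.027],[0,0,0]],
    [-1,[0.04,-0.002,-0.054],[0,0,0]],
    [-1,[0.06,-0.002,-0.08],[0,0,0]],
    [-1,[0.07,-0.002,-0.093],[0,0,0]],
    [-1,[0.07,-0.002,-0.093],[0,0,0]],
    [-0.8,[0.07,-0.002,-0.093],[0,0,0]]
  ],
  "squeeze": 20
}}

```text
t: 16.65
tool_pos: [0.6579, 0.2036, 0.1484]
tool_rot: [0.225, 2.538, -0.066]
contact_force: [-0.3, 0.1, -0.1]
opening: 0.0771
grip_force: 0.0
```

Emit:
{"method": "jog_arm", "body": {
  "deltas": [
    [-0.7,[0,0,0],[0,0,0]],
    [-0.6,[0,0,0],[0,0,0]],
    [-0.55,[0,0,0],[0,0,0]],
    [-0.5,[0,0,0],[0,0,0]],
    [-0.45,[0,0,0],[0,0,0]],
    [-0.4,[0,0,0],[0,0,0]],
    [-0.35,[0,0,0],[0,0,0]],
    [-0.3,[0,0,0],[0,0,0]],
    [-0.25,[0,0,0],[0,0,0]],
    [-0.2,[0,0,0],[0,0,0]]
  ]
}}

```text
t: 17.48
tool_pos: [0.6587, 0.2036, 0.15]
tool_rot: [0.222, 2.535, -0.068]
contact_force: [-0.3, -5.5, 9.6]
opening: 0.0591
grip_force: 18.4
```

Emit:
{"method": "jog_arm", "body": {
  "deltas": [
    [0,[0,0,0],[0,0,0]],
    [0,[0,0,0],[0,0,0]],
    [0,[0,0,0],[0,0,0]]
  ],
  "squeeze": 45
}}

```text
t: 17.73
tool_pos: [0.6595, 0.2043, 0.1504]
tool_rot: [0.222, 2.534, -0.065]
contact_force: [4.0, -2.5, 5.5]
opening: 0.0576
grip_force: 46.5
```

Emit:
{"method": "jog_arm", "body": {
  "deltas": [
    [0.5,[0,0,0],[0,0,0]],
    [0.5,[0,0,0],[0,0,0]],
    [0.5,[0,0,0.008],[0,0,0]],
    [0.5,[-0.01,-0.008,0.014],[0,0,0]],
    [0.5,[-0.02,-0.016,0.016],[0,0,0]],
    [0.5,[-0.03,-0.025,0.018],[0,0,0]],
    [0.5,[-0.03,-0.025,0.02],[0,0,0]],
    [0.5,[-0.03,-0.025,0.02],[0,0,0]],
    [0.5,[-0.03,-0.025,0.02],[0,0,0]],
    [0.5,[-0.03,-0.025,0.02],[0,0,0]]
  ],
  "squeeze": 100
}}

```text
t: 18.57
tool_pos: [0.645, 0.1942, 0.1542]
tool_rot: [0.223, 2.54, -0.066]
contact_force: [0.4, -0.7, -5.0]
opening: 0.056
grip_force: 104.0
```

pail_a reads 5.0 N, so it's the full one. Lift it clear of the hook tip and draw it off.

Emit:
{"method": "jog_arm", "body": {
  "deltas": [
    [0.5,[0,0,0.012],[0,0,0]],
    [0.5,[0,0,0.024],[0,0,0]],
    [0.5,[0,0,0.036],[0,0,0]],
    [0.5,[0,0,0.048],[0,0,0]],
    [0.5,[0,0,0.06],[0,0,0]],
    [0.5,[0,0,0.06],[0,0,0]],
    [0.5,[0,0,0.06],[0,0,0]]
  ]
}}

```text
t: 19.15
tool_pos: [0.6457, 0.1944, 0.1799]
tool_rot: [0.223, 2.538, -0.066]
contact_force: [-0.1, -0.2, -5.2]
opening: 0.0564
grip_force: 104.3
```

Emit:
{"method": "jog_arm", "body": {
  "deltas": [
    [0.5,[-0.02,0,0],[0,0,0]],
    [0.5,[-0.05,0,0],[0,0,0]],
    [0.5,[-0.08,0,0],[0,0,0]],
    [0.5,[-0.11,0,0],[0,0,0]],
    [0.5,[-0.14,0,0],[0,0,0]],
    [0.5,[-0.17,0,0],[0,0,0]],
    [0.5,[-0.2,0,0],[0,0,0]],
    [0.5,[-0.22,0,0],[0,0,0]],
    [0.5,[-0.22,0,0],[0,0,0]],
    [0.5,[-0.22,0,0],[0,0,0]]
  ]
}}

```text
t: 19.98
tool_pos: [0.5571, 0.1944, 0.1788]
tool_rot: [0.222, 2.539, -0.066]
contact_force: [-0.4, -0.5, -5.8]
opening: 0.0564
grip_force: 104.4
```

```bash
python3 - <<'E'
from h import *
import cv2
o=ctrl.get_obs(); R=Ro.from_rotvec(o["tool_rot"]).as_matrix(); z=R[:,2]; g=o["tool_pos"]-.066*z
print(o["tool_pos"],"grip",g,o["contact_force"],o["opening"]); print("to go",([.407,.2935,g[2]]-g)/.4)
g2=[cv2.cvtColor(ctrl.get_image("top"),cv2.COLOR_RGB2HSV)]
for n in("side","top"):
    h=cv2.cvtColor(ctrl.get_image(n),cv2.COLOR_RGB2HSV); m=cv2.inRange(h,(100,100,40),(125,255,255))
    k,l,s,c=cv2.connectedComponentsWithStats(m)
    print(n,[(s[i].tolist(),c[i].round()) for i in range(1,k) if s[i,4]>60])
E
```

```text
[0.55708084 0.19439978 0.17878788] grip [0.5206777  0.20071744 0.23347698] [-0.4238099  -0.45021059 -5.84055966] 0.05641602941206735
to go [-0.28419425  0.2319564   0.        ]
side [([317, 56, 52, 31, 966], array([343.,  71.])), ([389, 70, 17, 21, 104], array([395.,  78.])), ([297, 187, 21, 24, 333], array([308., 199.])), ([269, 231, 24, 27, 432], array([281., 244.])), ([264, 283, 16, 29, 129], array([269., 296.])), ([147, 319, 27, 72, 281], array([162., 355.]))]
top [([308, 193, 16, 14, 74], array([315., 198.])), ([354, 199, 18, 11, 75], array([363., 203.])), ([287, 205, 38, 24, 547], array([305., 217.])), ([352, 212, 39, 24, 574], array([370., 224.])), ([222, 225, 33, 17, 264], array([239., 231.]))]
```

Emit:
{"method": "jog_arm", "body": {
  "deltas": [
    [0.5,[-0.02,0.016,0],[0,0,0]],
    [0.5,[-0.05,0.04,0],[0,0,0]],
    [0.5,[-0.085,0.07,0],[0,0,0]],
    [0.5,[-0.125,0.102,0],[0,0,0]],
    [0.5,[-0.165,0.135,0],[0,0,0]],
    [0.5,[-0.205,0.167,0],[0,0,0]],
    [0.5,[-0.24,0.196,0],[0,0,0]],
    [0.5,[-0.265,0.216,0],[0,0,0]],
    [0.5,[-0.284,0.232,0],[0,0,0]],
    [0.5,[-0.284,0.232,0],[0,0,0]],
    [0.5,[-0.284,0.232,0],[0,0,0]]
  ]
}}

```text
t: 21.05
tool_pos: [0.4437, 0.2876, 0.1791]
tool_rot: [0.222, 2.539, -0.066]
contact_force: [-0.1, -0.5, -5.6]
opening: 0.0559
grip_force: 104.6
```

Emit:
{"method": "jog_arm", "body": {
  "deltas": [
    [0.5,[0,0,-0.02],[0,0,0]],
    [0.5,[0,0,-0.05],[0,0,0]],
    [0.5,[0,0,-0.08],[0,0,0]],
    [0.5,[0,0,-0.11],[0,0,0]],
    [0.5,[0,0,-0.14],[0,0,0]],
    [0.5,[0,0,-0.16],[0,0,0]],
    [0.5,[0,0,-0.175],[0,0,0]],
    [0.5,[0,0,-0.175],[0,0,0]],
    [0.5,[0,0,-0.175],[0,0,0]]
  ]
}}

```text
t: 21.8
tool_pos: [0.4438, 0.287, 0.1085]
tool_rot: [0.223, 2.54, -0.067]
contact_force: [0.1, 0.7, -4.7]
opening: 0.0561
grip_force: 104.5
```

```bash
python3 - <<'E'
from h import *
import cv2
o=ctrl.get_obs(); R=Ro.from_rotvec(o["tool_rot"]).as_matrix(); z=R[:,2]; g=o["tool_pos"]-.066*z
print("grip",g,o["contact_force"],o["wrist_torque"])
for n in("side","top"):
    im=ctrl.get_image(n); cv2.imwrite(f"pics/{n}2.png",im[:,:,::-1])
    h=cv2.cvtColor(im,cv2.COLOR_RGB2HSV); m=cv2.inRange(h,(100,100,40),(125,255,255))
    k,l,s,c=cv2.connectedComponentsWithStats(m)
    print(n,[(s[i].tolist(),c[i].round()) for i in range(1,k) if s[i,4]>60])
    # expected lid ellipse box if pail centred under grip
    P=np.array([proj(n,np.array([g[0]+.0445*np.cos(a),g[1]+.0445*np.sin(a),g[2]-.137+.09])) for a in np.arange(0,6.28,.1)]); print("lid box exp",P.min(0).round(),P.max(0).round())
E
```

```text
grip [0.40739736 0.29333494 0.16325138] [ 0.06288371  0.74225004 -4.73547933] [ 0.19072504  0.70187502 -0.0808303 ]
side [([317, 56, 52, 31, 967], array([343.,  71.])), ([389, 70, 17, 21, 103], array([395.,  78.])), ([297, 187, 21, 24, 321], array([308., 199.])), ([269, 231, 24, 27, 401], array([281., 244.])), ([147, 319, 28, 72, 282], array([163., 355.])), ([299, 354, 22, 33, 288], array([308., 368.]))]
lid box exp [298. 357.] [343. 401.]
top [([308, 193, 16, 14, 74], array([315., 198.])), ([354, 199, 18, 11, 75], array([363., 203.])), ([287, 205, 38, 24, 547], array([305., 217.])), ([352, 212, 39, 24, 574], array([370., 224.])), ([180, 277, 34, 19, 388], array([198., 285.]))]
lid box exp [172. 278.] [211. 317.]
```

The pail is about 20 mm above the tray floor and centred. Lower it in small steps until contact.

Emit:
{"method": "jog_arm", "body": {
  "deltas": [
    [0.5,[0,0,-0.008],[0,0,0]],
    [0.5,[0,0,-0.016],[0,0,0]],
    [0.5,[0,0,-0.022],[0,0,0]],
    [0.5,[0,0,-0.028],[0,0,0]],
    [0.5,[0,0,-0.028],[0,0,0]],
    [0.5,[0,0,-0.028],[0,0,0]]
  ]
}}

```text
t: 22.4
tool_pos: [0.4436, 0.2869, 0.0973]
tool_rot: [0.223, 2.54, -0.067]
contact_force: [0.1, 0.1, -4.6]
opening: 0.0562
grip_force: 104.6
```

Emit:
{"method": "jog_arm", "body": {
  "deltas": [
    [0.5,[0,0,-0.004],[0,0,0]],
    [0.5,[0,0,-0.008],[0,0,0]],
    [0.5,[0,0,-0.012],[0,0,0]],
    [0.5,[0,0,-0.012],[0,0,0]],
    [0.5,[0,0,-0.012],[0,0,0]]
  ]
}}

```text
t: 22.82
tool_pos: [0.4436, 0.287, 0.0927]
tool_rot: [0.223, 2.54, -0.067]
contact_force: [-0.2, -0.3, -5.1]
opening: 0.0562
grip_force: 104.6
```

Emit:
{"method": "jog_arm", "body": {
  "deltas": [
    [0.5,[0,0,-0.004],[0,0,0]],
    [0.5,[0,0,-0.008],[0,0,0]],
    [0.5,[0,0,-0.008],[0,0,0]],
    [0.5,[0,0,-0.008],[0,0,0]]
  ]
}}

```text
t: 23.15
tool_pos: [0.4442, 0.2873, 0.0903]
tool_rot: [0.223, 2.539, -0.066]
contact_force: [0.0, -0.0, -2.4]
opening: 0.056
grip_force: 104.7
```

Emit:
{"method": "jog_arm", "body": {
  "deltas": [
    [0.5,[0,0,-0.004],[0,0,0]],
    [0.5,[0,0,-0.008],[0,0,0]],
    [0.5,[0,0,-0.008],[0,0,0]],
    [0.5,[0,0,-0.008],[0,0,0]]
  ]
}}

```text
t: 23.48
tool_pos: [0.4461, 0.2873, 0.0903]
tool_rot: [0.222, 2.534, -0.066]
contact_force: [-2.4, -4.7, 6.9]
opening: 0.0562
grip_force: 107.5
```

Emit:
{"method": "jog_arm", "body": {
  "deltas": [
    [0,[0,0,0.002],[0,0,0]],
    [-0.1,[0,0,0.002],[0,0,0]],
    [-0.3,[0,0,0.002],[0,0,0]],
    [-0.4,[0,0,0.002],[0,0,0]],
    [-0.5,[0,0,0.002],[0,0,0]],
    [-0.7,[0,0,0.002],[0,0,0]],
    [-1,[0,0,0.002],[0,0,0]],
    [-1,[0,0,0.002],[0,0,0]],
    [-1,[0,0,0.002],[0,0,0]]
  ],
  "squeeze": 20
}}

```text
t: 24.23
tool_pos: [0.4435, 0.2871, 0.0869]
tool_rot: [0.223, 2.54, -0.066]
contact_force: [-0.7, -0.9, -0.7]
opening: 0.0853
grip_force: 0.3
```

Emit:
{"method": "jog_arm", "body": {
  "deltas": [
    [-1,[-0.02,0.004,0.03],[0,0,0]],
    [-1,[-0.04,0.007,0.06],[0,0,0]],
    [-1,[-0.07,0.012,0.105],[0,0,0]],
    [-1,[-0.11,0.019,0.165],[0,0,0]],
    [-1,[-0.15,0.026,0.225],[0,0,0]],
    [-1,[-0.2,0.035,0.3],[0,0,0]],
    [-1,[-0.2,0.035,0.36],[0,0,0]],
    [-1,[-0.2,-0.05,0.45],[0,0,0]],
    [-1,[-0.2,-0.15,0.5],[0,0,0]],
    [-1,[-0.2,-0.25,0.5],[0,0,0]],
    [-1,[-0.2,-0.3,0.5],[0,0,0]],
    [-1,[-0.2,-0.3,0.5],[0,0,0]]
  ]
}}

```text
t: 25.23
tool_pos: [0.3644, 0.1635, 0.2901]
tool_rot: [0.232, 2.533, -0.065]
contact_force: [-0.5, -0.2, -0.4]
opening: 0.0855
grip_force: 0.0
```

```bash
python3 - <<'E'
from h import *
import cv2
o=ctrl.get_obs(); print(o["tool_pos"],o["contact_force"])
for n in("side","top"):
    im=ctrl.get_image(n); cv2.imwrite(f"pics/{n}3.png",im[:,:,::-1])
    h=cv2.cvtColor(im,cv2.COLOR_RGB2HSV); m=cv2.inRange(h,(100,100,40),(125,255,255))
    k,l,s,c=cv2.connectedComponentsWithStats(m)
    print(n,[(s[i].tolist(),c[i].round()) for i in range(1,k) if s[i,4]>60])
    P=np.array([proj(n,np.array([.407+.0445*np.cos(a),.2935+.0445*np.sin(a),.0945])) for a in np.arange(0,6.28,.1)]); print("lid box exp",P.min(0).round(),P.max(0).round())
    a=cv2.imread(f"pics/{n}0.png");d=cv2.absdiff(a,im[:,:,::-1].copy()).max(2)>40
    k,l,s,c=cv2.connectedComponentsWithStats(d.astype(np.uint8)); print("diff",[s[i].tolist() for i in range(1,k) if s[i,4]>30])
E
```

```text
[0.36441599 0.16346974 0.290118  ] [-0.47572349 -0.21050672 -0.3533303 ]
side [([317, 56, 52, 31, 967], array([343.,  71.])), ([389, 70, 17, 21, 105], array([395.,  78.])), ([297, 187, 21, 24, 319], array([308., 199.])), ([269, 231, 24, 27, 403], array([281., 244.])), ([147, 319, 27, 72, 278], array([162., 355.])), ([301, 355, 21, 31, 253], array([308., 369.])), ([314, 367, 23, 30, 348], array([325., 384.]))]
lid box exp [299. 362.] [343. 405.]
diff [[371, 186, 269, 125, 16175], [216, 268, 54, 86, 2583], [582, 272, 58, 69, 1443], [516, 286, 14, 10, 76], [456, 324, 14, 29, 224], [374, 340, 266, 140, 16581], [307, 350, 53, 48, 1254], [438, 357, 37, 19, 361], [301, 367, 11, 22, 140], [352, 372, 89, 72, 3764]]
top [([308, 193, 16, 14, 74], array([315., 198.])), ([354, 199, 18, 11, 75], array([363., 203.])), ([287, 205, 38, 24, 549], array([305., 217.])), ([352, 212, 39, 24, 577], array([370., 224.])), ([187, 278, 34, 20, 383], array([205., 287.])), ([183, 296, 35, 20, 440], array([198., 306.]))]
lid box exp [174. 279.] [213. 318.]
diff [[224, 193, 11, 7, 45], [218, 192, 45, 42, 1101], [187, 278, 35, 20, 385], [180, 288, 26, 11, 133], [184, 296, 34, 24, 449], [212, 298, 8, 6, 40], [20, 302, 234, 178, 20926], [237, 305, 18, 21, 206], [0, 393, 27, 27, 504], [255, 402, 23, 32, 310], [200, 406, 30, 55, 426], [284, 413, 27, 11, 209], [0, 457, 26, 23, 313], [251, 457, 12, 23, 56]]
```

```bash
python3 -c "
from station import ctrl
print(ctrl.finish_job())"
```

```text
the job is handed in; nothing more can be done
None
```

I identified pail_a as the full one (about 5 to 6 N, against about 1 N for b and c), stood it on the tray about 19 mm off centre in the camera images, left b and c on their hooks, and handed the job in; the hand-in gave no verdict, and an early misjudged grasp had shifted pail_a on its hook before I regripped it.

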